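# Sweep the copper offcuts into the scrap bay

### The job

Clear up after cutting tube: with your fingertips, sweep the three short copper rings across the bench and through the open front of the yellow scrap bay until each is fully inside it. Push them gently along the bench top: do not pick up, squeeze or flick them. Leave everything else, including the brass union and the flux tin standing among them, where it is.

Things in the scene. Friction and masses are not known exactly. Their poses are not given: they have to be found in the camera images.
- bay: Yellow three-sided sheet-metal fence fixed to the bench, no lip or raised floor (dark patch: colour). Inside 95 mm deep (x), 180 mm wide (y); walls 4 mm thick, 30 mm high. Origin: bench level, centre of the inside. Open front on its -x side, facing roughly to the robot: mouth at x = -47.5 mm, back wall's inner face x = +47.5, side walls' inner faces y = +-90.
- cut_large: Copper tube offcut, a plain ring standing on end on the bench: outer diameter 42 mm, wall 3 mm, 20 mm high, about 60 g. Origin: centre of its underside; z up along the ring's axis.
- cut_medium: Copper tube offcut, a plain ring standing on end on the bench: outer diameter 35 mm, wall 3 mm, 24 mm high, about 45 g. Origin: centre of its underside; z up along the ring's axis.
- cut_small: Copper tube offcut, a plain ring standing on end on the bench: outer diameter 28 mm, wall 3 mm, 22 mm high, about 30 g. Origin: centre of its underside; z up along the ring's axis.
- union: Brass pipe union (good stock, to be left alone): upright, 27 mm diameter, 50 mm high, with a hexagonal collar 39 mm wide near its foot, 220 g. It stands loose among the rings. Origin: centre of its underside.
- flux_tin: Flux tin (to be left alone): closed upright can, green band round it and white top, 42 mm diameter, 36 mm high, 150 g. It stands loose among the rings. Origin: centre of its underside.
- torch: Brazing torch lying at the left side of the bench (to be left alone): black handle 150 mm long, 34 mm wide, 30 mm high, with a steel neck and brass tip, about 400 mm long in all. Origin: on the bench, near the middle of its length.
- wrench: Steel wrench, 200 mm long, lying flat at the right side of the bench (to be left alone). Origin: underside, near the middle.
Mind the look-alikes: they are no part of the job. Leave any purple or turquoise look-alike of the cut_medium alone.

How it is judged:
By the outcome, as a careful person would: the job done as asked, in the order asked, and still so for the second after the job is handed in, with the robot touching nothing.
It also fails if it takes over 58 s, if anything falls off the work surface, if the arm or the gripper's body presses on something with over 40 N, if the wrist force passes 120 N, or if a joint passes its speed limit or range.

### The arm

A 7-joint arm with a two-finger parallel gripper is mounted at the origin on the work surface. World frame = base frame: x ahead of the robot, y to its left, z up, the work surface at z = 0. Lengths are in m, angles in rad, forces in N, time in s.
With the tool pointing down it reaches from about 0.4 to 0.85 m from the base axis. Payload 10.4 kg.
Tool frame: the origin (TCP) lies between the finger pads; the fingertips stand tcp_to_tips ahead of it and the grasp point (between the pads) lies 8 mm behind it (tcp_to_tips is the distance from the TCP to the fingertips, in m); z points along the fingers, y is the line along which they close (so a half turn about z gives the same grasp; the last joint's range is limited). The gripper opens to 85 mm and grips with 20 to 120 N. Pads are 22 mm wide; open, the fingers measure 114 mm over their backs; the gripper's body (76 mm by 85 mm) begins 54 mm behind the grasp point. The pads swing forward as they close: fully open they stand 13 mm farther back than shut.
Start: joints at [1.117, 0.332, -0.065, 1.46, 0.022, 1.35, -0.088], TCP at [0.261, -0.568, 0.242] pointing down, gripper open.
Joint ranges: [-2.6, 2.6], [-0.5, 2.12], [-1.47, 1.34], [0.16, 2.42], [-1.27, 4.41], [0.06, 2.06], [-2.6, 2.6]. Speed limits (rad/s): [2.22, 2.22, 2.79, 2.79, 3.14, 3.14, 3.14].

### API

Orientations are given as a unit quaternion [x, y, z, w].
In Python, from workcell import * gives the robot as it stands.
- The arm moves only by the tool apply_moves, never from a script. Its argument "rows" is a list of rows, each an object of numbers: "x", "y", "z": the shift along the tool's x, y, z in mm; "ax", "ay", "az": the turn, a rotation vector about the tool's x, y, z in degrees; "gripper": the closure, from 0 (fully open) to 1 (shut). A call has 1 to 5 rows; each row shifts and turns the commanded pose from where the row before left it, along the tool's axes as they then stand; what a row does not reach is not made up. A row lasts 1/12 s, in which the tool goes at most 41.7 mm and 7.16 degrees, less where a joint would pass 70% of its speed; a pose out of reach is approached as far as the arm can. A call with a gripper value outside its range is refused whole. The fingers move at their own pace and stop on an object; "newtons" is the grip in N (left out, the last holds). Time passes only in rows, so rows that do not move let the fingers close. It gives the time, the measured TCP pose, the force, the opening and the grip force at its end, in the units of the state.
- get_obs(): the state, without advancing time (a new reading comes with each control period).
- camera(name): name is "side" or "top"; returns a dict with "color" (480x640x3 uint8, red, green, blue), "fov_y" (degrees; the focal length in pixels is half the picture's height over the tangent of half this angle, whatever the lens; pixels are square), "cx", "cy" (the principal point, pixels), "k1" (the pictures are not rectified: a ray, as slopes to the right and down, at radius r is drawn at 1 + k1 r^2 times it, then the intrinsics apply), "rvec" (rotation vector, rad) and "tvec" (3), from world to camera coordinates, as OpenCV has them. Camera axes: x right, y down, z forward; pixel columns grow to the right and rows downward; lengths in m; the calibration is good to about 2 mm. A picture is of the moment at which its call begins. There is no depth.
- hand_in(): hands the job in; it is judged then, once.
The state is a dict: "clock": time; "joint_pos": joint angles; "joint_velocities": joint speeds; "tau": joint torques, N m; "position": TCP position; "ee_rot": TCP orientation; "ft_force": force on the tool from outside, world axes, zero at the start; "torque": the same for the moment, N m; "grip_width": opening from 0.0 (shut) to 1.0 (fully open); "grasp_force": force on a finger pad.
Only numpy, scipy, OpenCV 4.12 (cv2) and the standard library are available. Lean on these libraries where they do the work, as an engineer would, in place of code of your own. Each camera call takes 0.05 s, during which the arm holds its last target. There are 200 camera calls.

## Working session

There is one attempt and no reset: what is moved stays moved. The work goes in short steps, Python scripts to look and compute and a tool call to move; the robot and the scene stay as the last step left them, time stands still between calls to the robot, and variables do not carry over. Pictures are saved under pics/ and viewed, at most 10 in all, crops included, and the job is handed in when it is done.

Besides the shell and the picture viewer there is one more tool, called in YAML: its name, and indented under it one key for each argument. apply_moves: Moves the arm, as the interface text tells. Its arguments: {"type":"object","properties":{"rows":{"type":"array","items":{"type":"object","properties":{"x":{"type":"number"},"y":{"type":"number"},"z":{"type":"number"},"ax":{"type":"number"},"ay":{"type":"number"},"az":{"type":"number"},"gripper":{"type":"number"}}}},"newtons":{"type":"number"}},"required":["rows"]}

```bash
mkdir -p pics; ls; python3 - <<'E'
from workcell import *
import cv2
o=get_obs();print(o)
try: print(tcp_to_tips)
except Exception as e: print(e)
for n in("top","side"):
    c=camera(n);cv2.imwrite(f"pics/{n}0.png",c["color"][:,:,::-1]);print({k:v for k,v in c.items() if k!="color"})
E
```

```text
pics
{'clock': 0.0, 'joint_pos': array([ 1.11739313,  0.33287448, -0.06471819,  1.46095874,  0.02158831,
        1.34988638, -0.08850694]), 'joint_velocities': array([ 7.18709067e-04,  1.44369019e-03,  8.17607813e-05,  1.10307370e-03,
        5.28385125e-04, -5.08740402e-05,  4.70380249e-05]), 'tau': array([-3.53772220e-04, -6.25444508e+01,  4.86704567e-02, -3.91610062e+01,
        1.60654873e-02,  9.82896192e-03,  1.80165728e-05]), 'position': array([ 0.26085724, -0.56755911,  0.24150601]), 'ee_rot': array([ 9.76887282e-01,  2.13753892e-01, -1.77022915e-04, -6.93709540e-04]), 'ft_force': array([-0.71503732, -0.99552315, -0.79911165]), 'torque': array([0.03563934, 0.02355298, 0.00917721]), 'grasp_force': 0.0, 'grip_width': 0.99686631058032}
0.011
{'fov_y': 47.15349264221195, 'cx': 317.1450106186245, 'cy': 240.4722325994816, 'k1': -0.00394645077378446, 'rvec': array([ 2.16217865, -2.09865717,  0.19216053]), 'tvec': array([0.00499891, 0.53701709, 1.56601112])}
{'fov_y': 45.36846512509028, 'cx': 320.1740186734183, 'cy': 241.42385968885887, 'k1': 0.03974340726506071, 'rvec': array([ 2.39215151, -0.24251497,  0.10107961]), 'tvec': array([-0.5116798 ,  0.11667783,  1.32122594])}
```

View pics/top0.png

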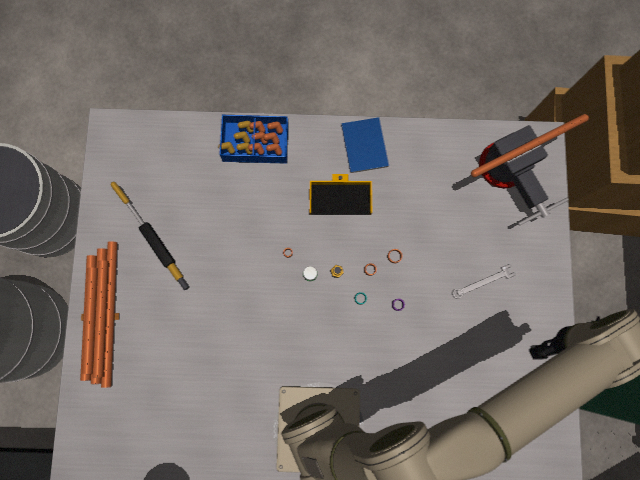

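View pics/side0.png

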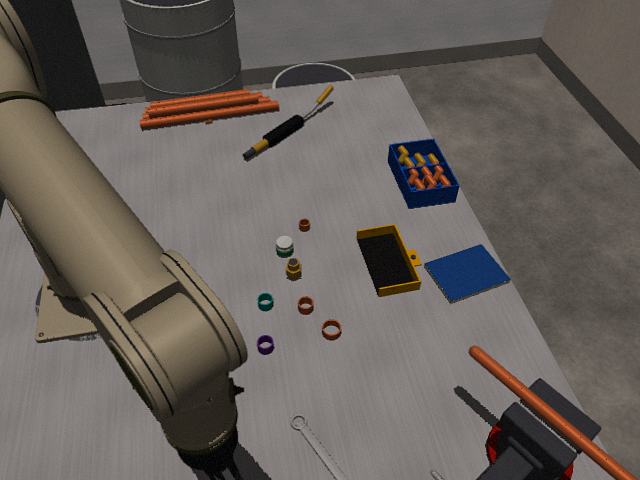

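The top picture shows the small ring at (288,253), the tin at (310,273), the union at (337,271), the medium ring at (370,269), the large ring at (395,256), the teal and purple look-alikes at (360,298) and (398,304), and the bay around (340,197). The side picture shows the rings at (304,225), (306,305) and (331,329), and the bay around (388,262).

```bash
cat > h.py <<'E'
from workcell import *
import cv2, numpy as np
def K(c):
    f=240/np.tan(np.radians(c["fov_y"])/2); return np.array([[f,0,c["cx"]],[0,f,c["cy"]],[0,0,1.]])
def ray(c,p):
    q=cv2.undistortPoints(np.array([[p]],float),K(c),np.array([c["k1"],0,0,0.]))[0,0]
    R=cv2.Rodrigues(c["rvec"])[0]; return -R.T@c["tvec"], R.T@np.array([*q,1])
def plane(c,p,z):
    o,d=ray(c,p); return o+d*(z-o[2])/d[2]
def tri(c1,p1,c2,p2):
    (a,d),(b,e)=ray(c1,p1),ray(c2,p2)
    s=np.linalg.lstsq(np.stack([d,-e],1),b-a,rcond=None)[0]; P,Q=a+d*s[0],b+e*s[1]
    return (P+Q)/2,np.linalg.norm(P-Q)
H={"copper":((2,110,60),(14,255,255)),"yellow":((17,120,60),(32,255,255)),"green":((45,60,30),(80,255,255)),
   "teal":((81,80,40),(98,255,255)),"purple":((125,60,30),(160,255,255))}
def blobs(c,col,amin=15):
    m=cv2.inRange(cv2.cvtColor(c["color"],cv2.COLOR_RGB2HSV),*map(np.array,H[col]))
    m=cv2.morphologyEx(m,cv2.MORPH_CLOSE,np.ones((3,3),np.uint8))
    return [x for x in cv2.findContours(m,cv2.RETR_EXTERNAL,cv2.CHAIN_APPROX_NONE)[0] if len(x)>6]
def mid(k): return np.array(cv2.minEnclosingCircle(k)[0])
E
python3 - <<'E'
from h import *
t,s=camera("top"),camera("side")
np.set_printoptions(precision=4,suppress=True)
for n,c in(("top",t),("side",s)):
    print(n,"cam",ray(c,(320,240))[0])
    for col in H:
        for k in blobs(c,col):
            x,y,w,h=cv2.boundingRect(k)
            P=plane(c,(x+(w-1)/2,y+(h-1)/2),.011)
            if w<200 and abs(P[1])<.35 and .3<P[0]<1.0: print(col,(x,y,w,h),P,"rect",[ (np.round(a[0]),np.round(a[1],1)) if 0 else np.round(a,1) for a in cv2.minAreaRect(k)[:2]],round(cv2.minAreaRect(k)[2]))
for n,c,b in(("top",t,(295,165,90,60)),("side",s,(335,210,110,100)),("topr",t,(270,235,150,80))):
    x,y,w,h=b; f=7 if n!="topr" else 5
    cv2.imwrite(f"pics/{n}_bay.png",cv2.resize(c["color"][y:y+h,x:x+w,::-1],None,fx=f,fy=f,interpolation=cv2.INTER_CUBIC))
E
```

```text
top cam [0.2533 0.0223 1.6359]
copper (364, 264, 13, 11) [ 0.4617 -0.1388  0.011 ] rect [array([370., 269.]), array([10., 12.])] 90
copper (388, 249, 14, 14) [ 0.5045 -0.2115  0.011 ] rect [array([394.5, 255.5]), array([13., 13.])] 90
copper (283, 248, 10, 9) [0.5055 0.1085 0.011 ] rect [array([287.5, 252. ]), array([8., 9.])] 90
copper (248, 144, 4, 7) [0.8303 0.2387 0.011 ] rect [array([249.5, 147. ]), array([6., 3.])] 90
copper (268, 122, 14, 11) [0.898  0.1643 0.011 ] rect [array([274.5, 127. ]), array([10., 13.])] 90
copper (249, 121, 32, 34) [0.8627 0.1938 0.011 ] rect [array([264.8, 138.3]), array([37.8, 24.3])] 76
yellow (331, 265, 12, 12) [ 0.4542 -0.0392  0.011 ] rect [array([336.5, 270.5]), array([11., 11.])] 90
yellow (309, 174, 64, 41) [ 0.6891 -0.046   0.011 ] rect [array([340.5, 194. ]), array([40., 63.])] 90
yellow (222, 142, 13, 11) [0.8283 0.3051 0.011 ] rect [array([228., 147.]), array([10., 12.])] 90
yellow (234, 132, 18, 22) [0.8443 0.2611 0.011 ] rect [array([242.8, 143.1]), array([22.8, 13.6])] 76
yellow (238, 121, 15, 11) [0.8984 0.2562 0.011 ] rect [array([24
[... 1368 characters left out ...]
357, 224, 65, 73) [ 0.6809 -0.0482  0.011 ] rect [array([391.7, 258. ]), array([76.2, 51.7])] 70
yellow (428, 153, 11, 11) [0.9106 0.2941 0.011 ] rect [array([432.5, 158.6]), array([11.5,  7.2])] 59
yellow (398, 146, 28, 20) [0.8543 0.317  0.011 ] rect [array([410. , 157.7]), array([30.6, 15.9])] 24
green (276, 249, 17, 8) [0.4382 0.0253 0.011 ] rect [array([284. , 252.5]), array([ 7., 16.])] 90
teal (257, 293, 16, 18) [ 0.3717 -0.1108  0.011 ] rect [array([264.5, 301.5]), array([17., 15.])] 90
purple (257, 335, 17, 20) [ 0.3573 -0.2224  0.011 ] rect [array([265. , 344.5]), array([19., 16.])] 90
purple (409, 167, 6, 4) [0.8369 0.2626 0.011 ] rect [array([411.1, 168.1]), array([2. , 5.4])] 68
```

View pics/top_bay.png

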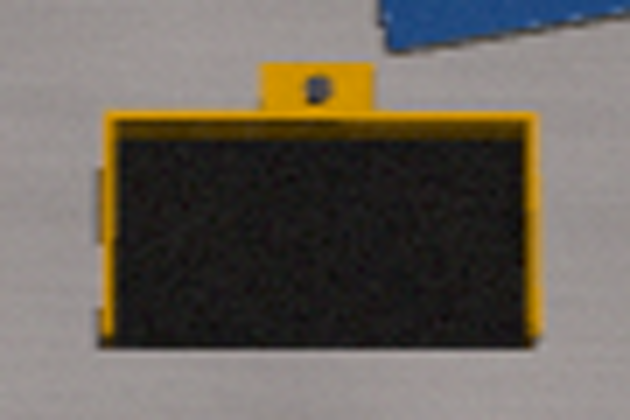

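View pics/side_bay.png

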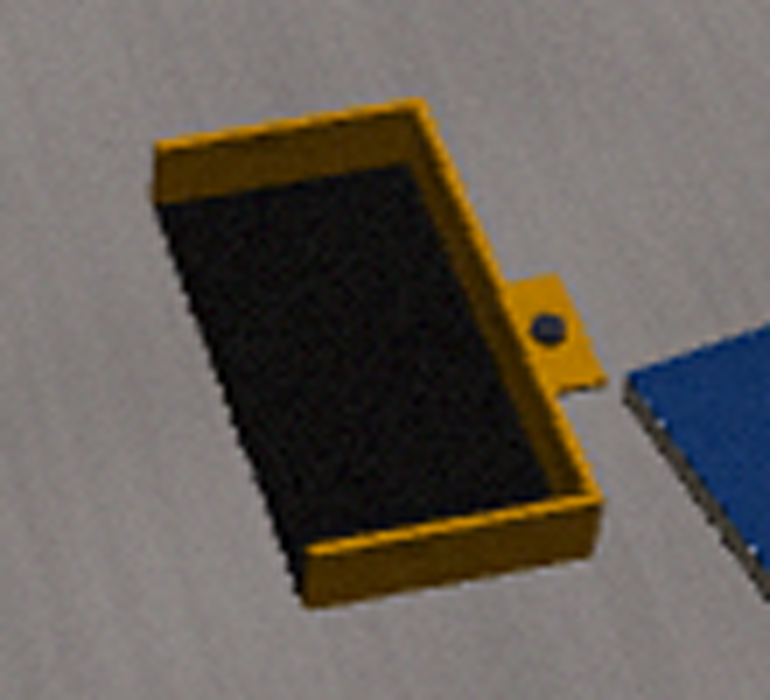

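View pics/topr_bay.png

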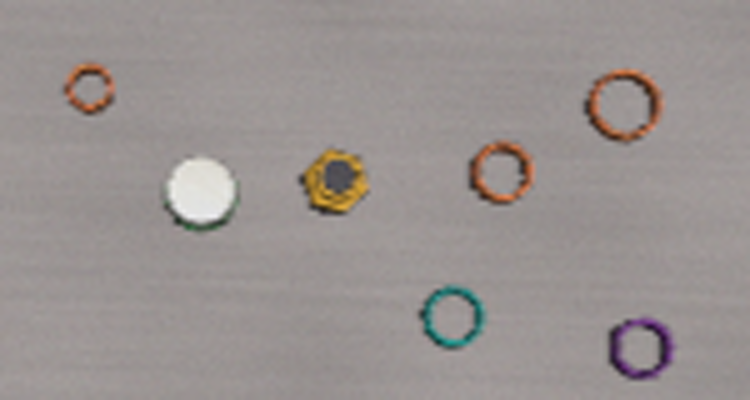

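The top crop shows the bay's outer back corners at full-image (310,181) and (372,181.3), and its front at row 214.6 from 309.3 to 371.9. The side crop shows the same back corners at (395,224.3) and (420.7,280.7). In the third crop the small ring is centred at (287.5,252.5) and the tin's top at (310,272.8).

```bash
python3 - <<'E'
from h import *
np.set_printoptions(precision=4,suppress=True)
t,s=camera("top"),camera("side")
print("backL",tri(t,(310,180.8),s,(395,224.2)));print("backR",tri(t,(371.8,181),s,(420.5,280.5)))
print("frontL",plane(t,(309.3,214.3),0),"frontR",plane(t,(371.7,214.3),0), "side frontR", plane(s,(335+303/7,210+605/7),0),"frontL",plane(s,(335+155/7,210+205/7),0))
for n,a,b in(("large",(394.5,255.5),(331.,327.)),("medium",(370,269),(305.,305)),("small",(287.5,252.),(304,224.5)),("union",(336.9,270.3),(293,266)),("tin",(309.8,272.5),(284.5,242))):
    print(n,tri(t,a,s,b),plane(t,a,.036)if n=="tin"else"")
o=get_obs();from scipy.spatial.transform import Rotation as R
print(R.from_quat(o["ee_rot"]).as_matrix(),o["clock"])
E
```

```text
backL (array([0.7229, 0.048 , 0.0284]), np.float64(0.00010378882293255622))
backR (array([ 0.7267, -0.1387,  0.0326]), np.float64(0.00011028249882354738))
frontL [0.6253 0.0472 0.    ] frontR [ 0.6312 -0.1429  0.    ] side frontR [ 0.6295 -0.1402  0.    ] frontL [0.6257 0.0421 0.    ]
large (array([ 0.5032, -0.2107,  0.0163]), np.float64(0.001012147099272255)) 
medium (array([ 0.4604, -0.1387,  0.0115]), np.float64(0.002571447699158007)) 
small (array([0.5042, 0.1085, 0.0111]), np.float64(0.002368428185531984)) 
union (array([ 0.4509, -0.0395,  0.0334]), np.float64(0.0023658311018557214)) 
tin (array([0.443 , 0.0397, 0.0323]), np.float64(0.0006830231240958474)) [0.4429 0.0397 0.036 ]
[[ 0.9086  0.4176 -0.0002]
 [ 0.4176 -0.9086  0.0004]
 [-0.     -0.0004 -1.    ]] 0.3
```

apply_moves:
  rows:
    - {"x":27,"y":-17,"z":10,"gripper":0.72}
    - {"x":27,"y":-17,"z":10,"gripper":0.72}
    - {"x":27,"y":-17,"z":10,"gripper":0.72}
    - {"x":27,"y":-17,"z":10,"gripper":0.72}
    - {"x":27,"y":-17,"z":10,"gripper":0.72}
  newtons: 20

```text
invalid input at $.rows[0]: expected keys x, y, z, ax, ay, az, gripper
```

apply_moves:
  rows:
    - {"x":27,"y":-17,"z":12,"gripper":0.72}
    - {"x":27,"y":-17,"z":12,"gripper":0.72}
    - {"x":27,"y":-17,"z":12,"gripper":0.72}
    - {"x":27,"y":-17,"z":12,"gripper":0.72}
    - {"x":27,"y":-17,"z":12,"gripper":0.72}

```text
invalid input at $.rows[0]: expected keys x, y, z, ax, ay, az, gripper
```

apply_moves:
  rows:
    - {"az":-6.5,"gripper":0.72}
    - {"az":-6.5,"gripper":0.72}
    - {"az":-6.5,"gripper":0.72}
    - {"az":-6,"gripper":0.72}
    - {"gripper":0.72}

```text
invalid input at $.rows[0]: expected keys x, y, z, ax, ay, az, gripper
```

All keys are required in each row.

apply_moves:
  rows:
    - {"x":27,"y":-17,"z":10,"ax":0,"ay":0,"az":0,"gripper":0.72}
    - {"x":27,"y":-17,"z":10,"ax":0,"ay":0,"az":0,"gripper":0.72}
    - {"x":27,"y":-17,"z":10,"ax":0,"ay":0,"az":0,"gripper":0.72}
    - {"x":27,"y":-17,"z":10,"ax":0,"ay":0,"az":0,"gripper":0.72}
    - {"x":27,"y":-17,"z":10,"ax":0,"ay":0,"az":0,"gripper":0.72}
  newtons: 20

```text
clock: 0.72
position: [0.3487, -0.4329, 0.1919]
ee_rot: [0.977, 0.214, 0.0, 0.0]
ft_force: [0.4, 0.6, -0.6]
grip_width: 0.302
grasp_force: 0.0
```

apply_moves:
  rows:
    - {"x":27,"y":-17,"z":12,"ax":0,"ay":0,"az":0,"gripper":0.72}
    - {"x":27,"y":-17,"z":12,"ax":0,"ay":0,"az":0,"gripper":0.72}
    - {"x":27,"y":-17,"z":12,"ax":0,"ay":0,"az":0,"gripper":0.72}
    - {"x":27,"y":-17,"z":12,"ax":0,"ay":0,"az":0,"gripper":0.72}
    - {"x":27,"y":-17,"z":12,"ax":0,"ay":0,"az":0,"gripper":0.72}

```text
clock: 1.13
position: [0.436, -0.2993, 0.132]
ee_rot: [0.977, 0.214, 0.0, 0.0]
ft_force: [0.9, -0.4, 0.3]
grip_width: 0.282
grasp_force: 0.0
```

apply_moves:
  rows:
    - {"x":0,"y":0,"z":0,"ax":0,"ay":0,"az":-6.5,"gripper":0.72}
    - {"x":0,"y":0,"z":0,"ax":0,"ay":0,"az":-6.5,"gripper":0.72}
    - {"x":0,"y":0,"z":0,"ax":0,"ay":0,"az":-6.5,"gripper":0.72}
    - {"x":0,"y":0,"z":0,"ax":0,"ay":0,"az":-6,"gripper":0.72}
    - {"x":0,"y":0,"z":0,"ax":0,"ay":0,"az":0,"gripper":0.72}

```text
clock: 1.55
position: [0.4354, -0.3007, 0.1323]
ee_rot: [0.905, 0.426, -0.0, 0.0]
ft_force: [-0.1, -0.8, -0.2]
grip_width: 0.279
grasp_force: 0.0
```

apply_moves:
  rows:
    - {"x":20,"y":-2,"z":10,"ax":0,"ay":0,"az":0,"gripper":0.72}
    - {"x":20,"y":-2,"z":25,"ax":0,"ay":0,"az":0,"gripper":0.72}
    - {"x":20,"y":-1,"z":30,"ax":0,"ay":0,"az":0,"gripper":0.72}
    - {"x":0,"y":0,"z":30,"ax":0,"ay":0,"az":0,"gripper":0.72}
    - {"x":0,"y":0,"z":19,"ax":0,"ay":0,"az":0,"gripper":0.72}

```text
clock: 1.97
position: [0.4696, -0.2495, 0.0158]
ee_rot: [0.906, 0.423, -0.0, -0.001]
ft_force: [-0.9, -0.0, -0.4]
grip_width: 0.284
grasp_force: 0.0
```

```bash
python3 - <<'E'
from h import *
print(get_obs()["position"],get_obs()["ft_force"])
t,s=camera("top"),camera("side")
a=cv2.resize(t["color"][230:310,340:440],(400,320),interpolation=cv2.INTER_CUBIC);b=cv2.resize(s["color"][280:360,270:370],(400,320),interpolation=cv2.INTER_CUBIC)
cv2.imwrite("pics/d1.png",np.hstack([a,b])[:,:,::-1])
E
```

```text
[ 0.46960428 -0.24953913  0.01577986] [-0.87727262 -0.02590803 -0.38778913]
```

View pics/d1.png

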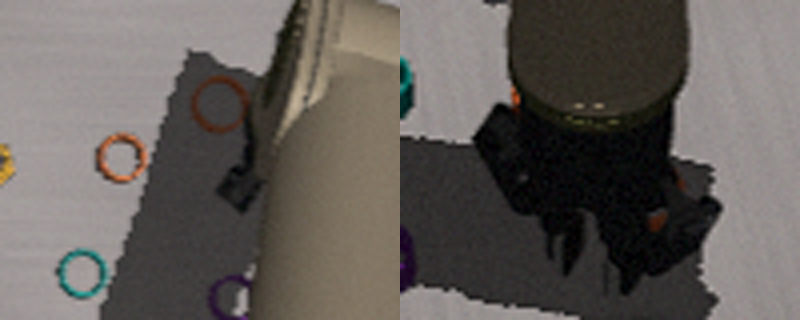

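The crop shows the fingers down behind the shaded large ring, at (218,105) in the left half. The medium ring is clear of them.

```bash
cat > sim.py <<'E'
import numpy as np
def sim(x,y,h,L,segs,sgn=1):
    "segs: (n rows, mm forward, deg az per row); h = push heading; prints tcp and ring centre after each"
    for n,d,az in segs:
        for _ in range(n):
            x+=d*np.cos(np.radians(h));y+=d*np.sin(np.radians(h));h-=az
        print((n,d,az),"tcp",round(x),round(y),"h",round(h,1),"ring",round(x+L*np.cos(np.radians(h))),round(y+L*np.sin(np.radians(h))))
E
python3 -c "
from sim import *
sim(469.6,-249.5,50.1,28.2,[(5,4.8,0),(5,9,0),(5,9,0),(5,8,4),(5,8,4),(2,8,5),(5,9,0),(5,4,0)])"
```

```text
(5, 4.8, 0) tcp 485 -231 h 50.1 ring 503 -209
(5, 9, 0) tcp 514 -197 h 50.1 ring 532 -175
(5, 9, 0) tcp 543 -162 h 50.1 ring 561 -140
(5, 8, 4) tcp 572 -135 h 30.1 ring 597 -121
(5, 8, 4) tcp 609 -120 h 10.1 ring 637 -115
(2, 8, 5) tcp 625 -118 h 0.1 ring 653 -118
(5, 9, 0) tcp 670 -118 h 0.1 ring 698 -118
(5, 4, 0) tcp 690 -118 h 0.1 ring 718 -118
```

```bash
python3 -c "
from sim import *
sim(469.6,-249.5,50.1,28.2,[(5,4.8,0),(5,9,0),(5,9,0),(2,8,0),(3,8,4),(5,8,4),(5,8,3.5),(5,3,0)])"
```

```text
(5, 4.8, 0) tcp 485 -231 h 50.1 ring 503 -209
(5, 9, 0) tcp 514 -197 h 50.1 ring 532 -175
(5, 9, 0) tcp 543 -162 h 50.1 ring 561 -140
(2, 8, 0) tcp 553 -150 h 50.1 ring 571 -128
(3, 8, 4) tcp 570 -133 h 38.1 ring 592 -115
(5, 8, 4) tcp 604 -113 h 18.1 ring 631 -104
(5, 8, 3.5) tcp 643 -105 h 0.6 ring 671 -105
(5, 3, 0) tcp 658 -105 h 0.6 ring 686 -104
```

apply_moves:
  rows:
    - {"x":4.8,"y":0,"z":0,"ax":0,"ay":0,"az":0,"gripper":0.72}
    - {"x":4.8,"y":0,"z":0,"ax":0,"ay":0,"az":0,"gripper":0.72}
    - {"x":4.8,"y":0,"z":0,"ax":0,"ay":0,"az":0,"gripper":0.72}
    - {"x":4.8,"y":0,"z":0,"ax":0,"ay":0,"az":0,"gripper":0.72}
    - {"x":4.8,"y":0,"z":0,"ax":0,"ay":0,"az":0,"gripper":0.72}

```text
clock: 2.48
position: [0.4863, -0.2328, 0.0194]
ee_rot: [0.906, 0.424, 0.001, 0.001]
ft_force: [-1.0, -0.8, 0.2]
grip_width: 0.283
grasp_force: 0.3
```

apply_moves:
  rows:
    - {"x":9,"y":0,"z":0,"ax":0,"ay":0,"az":0,"gripper":0.72}
    - {"x":9,"y":0,"z":0,"ax":0,"ay":0,"az":0,"gripper":0.72}
    - {"x":9,"y":0,"z":0,"ax":0,"ay":0,"az":0,"gripper":0.72}
    - {"x":9,"y":0,"z":0,"ax":0,"ay":0,"az":0,"gripper":0.72}
    - {"x":9,"y":0,"z":0,"ax":0,"ay":0,"az":0,"gripper":0.72}

```text
clock: 2.9
position: [0.5148, -0.1975, 0.0183]
ee_rot: [0.906, 0.424, -0.0, -0.0]
ft_force: [-0.9, -0.7, 0.7]
grip_width: 0.277
grasp_force: 0.6
```

```bash
python3 - <<'E'
from h import *
print(get_obs()["position"],get_obs()["ft_force"])
t,s=camera("top"),camera("side")
for c in(t,s):
  for k in blobs(c,"copper"):
    P=plane(c,mid(k),.01)
    if abs(P[1])<.25 and .4<P[0]<.75:print(cv2.boundingRect(k),P)
E
```

```text
[ 0.51478311 -0.19748008  0.01832005] [-0.86398371 -0.69569024  0.72573868]
(365, 263, 12, 13) [ 0.46171509 -0.13899304  0.01      ]
(283, 248, 10, 9) [0.50583001 0.1085861  0.01      ]
(375, 239, 8, 14) [ 0.53379624 -0.17048699  0.01      ]
(334, 315, 4, 6) [ 0.51879171 -0.18431853  0.01      ]
(300, 306, 12, 9) [ 0.45914922 -0.15027513  0.01      ]
(302, 299, 9, 5) [ 0.46324356 -0.12866639  0.01      ]
```

apply_moves:
  rows:
    - {"x":9,"y":0,"z":0,"ax":0,"ay":0,"az":0,"gripper":0.72}
    - {"x":9,"y":0,"z":0,"ax":0,"ay":0,"az":0,"gripper":0.72}
    - {"x":9,"y":0,"z":0,"ax":0,"ay":0,"az":0,"gripper":0.72}
    - {"x":9,"y":0,"z":0,"ax":0,"ay":0,"az":0,"gripper":0.72}
    - {"x":9,"y":0,"z":0,"ax":0,"ay":0,"az":0,"gripper":0.72}

```text
clock: 3.42
position: [0.5436, -0.1629, 0.0183]
ee_rot: [0.906, 0.424, 0.0, -0.0]
ft_force: [0.0, -1.0, -0.2]
grip_width: 0.279
grasp_force: 0.1
```

apply_moves:
  rows:
    - {"x":8,"y":0,"z":0,"ax":0,"ay":0,"az":0,"gripper":0.72}
    - {"x":8,"y":0,"z":0,"ax":0,"ay":0,"az":0,"gripper":0.72}
    - {"x":8,"y":0,"z":0,"ax":0,"ay":0,"az":4,"gripper":0.72}
    - {"x":8,"y":0,"z":0,"ax":0,"ay":0,"az":4,"gripper":0.72}
    - {"x":8,"y":0,"z":0,"ax":0,"ay":0,"az":4,"gripper":0.72}

```text
clock: 3.83
position: [0.5702, -0.1336, 0.0183]
ee_rot: [0.946, 0.325, -0.0, -0.0]
ft_force: [-0.3, -0.3, -0.1]
grip_width: 0.28
grasp_force: 0.2
```

```bash
cat > look.py <<'E'
from h import *
print(get_obs()["clock"],get_obs()["position"],get_obs()["ft_force"])
t,s=camera("top"),camera("side")
for c in(t,s):
  for k in blobs(c,"copper"):
    P=plane(c,mid(k),.011)
    if abs(P[1])<.25 and .4<P[0]<.75:print(cv2.boundingRect(k),P)
E
python3 look.py
```

```text
3.8333 [ 0.57017413 -0.13358181  0.0182713 ] [-0.32416003 -0.27977497 -0.12472079]
(365, 268, 1, 5) [ 0.45827857 -0.12391836  0.011     ]
(283, 248, 10, 9) [0.50567471 0.10853303 0.011     ]
(356, 221, 3, 10) [ 0.59269924 -0.09939188  0.011     ]
(298, 303, 16, 12) [ 0.45963703 -0.14361868  0.011     ]
(302, 297, 9, 3) [ 0.46520067 -0.11840794  0.011     ]
(299, 218, 11, 14) [0.50177017 0.10846247 0.011     ]
```

apply_moves:
  rows:
    - {"x":8,"y":0,"z":0,"ax":0,"ay":0,"az":0,"gripper":0.72}
    - {"x":8,"y":0,"z":0,"ax":0,"ay":0,"az":4,"gripper":0.72}
    - {"x":8,"y":0,"z":0,"ax":0,"ay":0,"az":4,"gripper":0.72}
    - {"x":8,"y":0,"z":0,"ax":0,"ay":0,"az":4,"gripper":0.72}
    - {"x":8,"y":0,"z":0,"ax":0,"ay":0,"az":4,"gripper":0.72}

```text
clock: 4.35
position: [0.6033, -0.1122, 0.0182]
ee_rot: [0.981, 0.192, -0.0, 0.0]
ft_force: [-0.6, -0.5, -0.0]
grip_width: 0.28
grasp_force: 0.2
```

apply_moves:
  rows:
    - {"x":8,"y":0,"z":0,"ax":0,"ay":0,"az":4,"gripper":0.72}
    - {"x":7,"y":0,"z":0,"ax":0,"ay":0,"az":4,"gripper":0.72}
    - {"x":7,"y":0,"z":0,"ax":0,"ay":0,"az":4,"gripper":0.72}
    - {"x":6,"y":0,"z":0,"ax":0,"ay":0,"az":4,"gripper":0.72}
    - {"x":6,"y":0,"z":0,"ax":0,"ay":0,"az":3,"gripper":0.72}

```text
clock: 4.77
position: [0.6361, -0.1035, 0.0182]
ee_rot: [1.0, 0.027, -0.0, 0.0]
ft_force: [-0.4, -0.7, 0.3]
grip_width: 0.278
grasp_force: 0.3
```

```bash
python3 look.py
```

```text
4.7667 [ 0.63607864 -0.10351343  0.01818927] [-0.39588256 -0.74749453  0.3030535 ]
(283, 248, 10, 10) [0.5048671  0.10884677 0.011     ]
(298, 296, 15, 19) [ 0.45953646 -0.13841371  0.011     ]
(385, 279, 12, 8) [ 0.66501278 -0.11483684  0.011     ]
(299, 218, 11, 14) [0.50177017 0.10846247 0.011     ]
```

apply_moves:
  rows:
    - {"x":5,"y":0,"z":0,"ax":0,"ay":0,"az":0,"gripper":0.72}
    - {"x":5,"y":0,"z":0,"ax":0,"ay":0,"az":0,"gripper":0.72}
    - {"x":4,"y":0,"z":0,"ax":0,"ay":0,"az":0,"gripper":0.72}
    - {"x":3,"y":0,"z":0,"ax":0,"ay":0,"az":0,"gripper":0.72}
    - {"x":1,"y":0,"z":0,"ax":0,"ay":0,"az":0,"gripper":0.72}

```text
clock: 5.28
position: [0.6542, -0.1027, 0.0183]
ee_rot: [1.0, 0.028, 0.0, -0.0]
ft_force: [0.6, -0.6, 1.3]
grip_width: 0.28
grasp_force: 0.2
```

apply_moves:
  rows:
    - {"x":-5,"y":0,"z":0,"ax":0,"ay":0,"az":0,"gripper":0.72}
    - {"x":-15,"y":0,"z":0,"ax":0,"ay":0,"az":0,"gripper":0.72}
    - {"x":-20,"y":0,"z":-20,"ax":0,"ay":0,"az":0,"gripper":0.72}
    - {"x":-10,"y":0,"z":-35,"ax":0,"ay":0,"az":0,"gripper":0.72}
    - {"x":0,"y":0,"z":-35,"ax":0,"ay":0,"az":0,"gripper":0.72}

```text
clock: 5.7
position: [0.6004, -0.106, 0.1081]
ee_rot: [1.0, 0.028, -0.002, -0.0]
ft_force: [1.2, -0.4, 0.1]
grip_width: 0.275
grasp_force: 0.0
```

```bash
python3 look.py;  python3 -c "
from sim import *
sim(418,-161,28,23.7,[(5,5,0),(5,9,0),(5,9,0),(5,9,0),(5,8,1),(5,8,4),(5,5,0)])"
```

```text
5.7 [ 0.60041751 -0.10599575  0.10809112] [ 1.18061443 -0.39978152  0.13369553]
(283, 248, 10, 9) [0.50567471 0.10853303 0.011     ]
(298, 296, 15, 19) [ 0.45912387 -0.13845452  0.011     ]
(388, 268, 17, 17) [ 0.68238992 -0.09711556  0.011     ]
(299, 218, 11, 14) [0.50177017 0.10846247 0.011     ]
(5, 5, 0) tcp 440 -149 h 28 ring 461 -138
(5, 9, 0) tcp 480 -128 h 28 ring 501 -117
(5, 9, 0) tcp 520 -107 h 28 ring 540 -96
(5, 9, 0) tcp 559 -86 h 28 ring 580 -75
(5, 8, 1) tcp 595 -68 h 23 ring 617 -59
(5, 8, 4) tcp 634 -58 h 3 ring 657 -57
(5, 5, 0) tcp 659 -57 h 3 ring 682 -56
```

apply_moves:
  rows:
    - {"x":-37,"y":9,"z":0,"ax":0,"ay":0,"az":0,"gripper":0.72}
    - {"x":-37,"y":9,"z":0,"ax":0,"ay":0,"az":0,"gripper":0.72}
    - {"x":-37,"y":9,"z":0,"ax":0,"ay":0,"az":0,"gripper":0.72}
    - {"x":-37,"y":9,"z":0,"ax":0,"ay":0,"az":0,"gripper":0.72}
    - {"x":-37,"y":9,"z":0,"ax":0,"ay":0,"az":0,"gripper":0.72}

```text
clock: 6.22
position: [0.4194, -0.161, 0.1079]
ee_rot: [1.0, 0.028, 0.0, 0.0]
ft_force: [-0.5, -0.4, 0.3]
grip_width: 0.277
grasp_force: 0.0
```

apply_moves:
  rows:
    - {"x":0,"y":0,"z":0,"ax":0,"ay":0,"az":-6.5,"gripper":0.72}
    - {"x":0,"y":0,"z":0,"ax":0,"ay":0,"az":-6.5,"gripper":0.72}
    - {"x":0,"y":0,"z":0,"ax":0,"ay":0,"az":-6.5,"gripper":0.72}
    - {"x":0,"y":0,"z":0,"ax":0,"ay":0,"az":-6.5,"gripper":0.72}
    - {"x":0,"y":0,"z":0,"ax":0,"ay":0,"az":0,"gripper":0.72}

```text
clock: 6.63
position: [0.4213, -0.1607, 0.1082]
ee_rot: [0.967, 0.255, 0.0, 0.0]
ft_force: [0.0, 0.7, 0.3]
grip_width: 0.281
grasp_force: 0.0
```

apply_moves:
  rows:
    - {"x":0,"y":0,"z":20,"ax":0,"ay":0,"az":0,"gripper":0.72}
    - {"x":0,"y":0,"z":30,"ax":0,"ay":0,"az":0,"gripper":0.72}
    - {"x":0,"y":0,"z":25,"ax":0,"ay":0,"az":0,"gripper":0.72}
    - {"x":0,"y":0,"z":15,"ax":0,"ay":0,"az":0,"gripper":0.72}
    - {"x":4,"y":0,"z":0,"ax":0,"ay":0,"az":0,"gripper":0.72}

```text
clock: 7.05
position: [0.4223, -0.1583, 0.0153]
ee_rot: [0.968, 0.25, -0.002, -0.001]
ft_force: [-1.3, 0.2, -1.2]
grip_width: 0.278
grasp_force: 0.0
```

apply_moves:
  rows:
    - {"x":4.5,"y":0,"z":0,"ax":0,"ay":0,"az":0,"gripper":0.72}
    - {"x":4.5,"y":0,"z":0,"ax":0,"ay":0,"az":0,"gripper":0.72}
    - {"x":4.5,"y":0,"z":0,"ax":0,"ay":0,"az":0,"gripper":0.72}
    - {"x":4.5,"y":0,"z":0,"ax":0,"ay":0,"az":0,"gripper":0.72}
    - {"x":7,"y":0,"z":0,"ax":0,"ay":0,"az":0,"gripper":0.72}

```text
clock: 7.47
position: [0.4477, -0.1466, 0.0191]
ee_rot: [0.968, 0.252, 0.0, 0.0]
ft_force: [-1.1, -0.4, 0.2]
grip_width: 0.277
grasp_force: 0.4
```

apply_moves:
  rows:
    - {"x":9,"y":0,"z":0,"ax":0,"ay":0,"az":0,"gripper":0.72}
    - {"x":9,"y":0,"z":0,"ax":0,"ay":0,"az":0,"gripper":0.72}
    - {"x":9,"y":0,"z":0,"ax":0,"ay":0,"az":0,"gripper":0.72}
    - {"x":9,"y":0,"z":0,"ax":0,"ay":0,"az":0,"gripper":0.72}
    - {"x":9,"y":0,"z":0,"ax":0,"ay":0,"az":0,"gripper":0.72}

```text
clock: 7.88
position: [0.4871, -0.124, 0.0183]
ee_rot: [0.968, 0.252, 0.0, 0.0]
ft_force: [-0.9, -0.3, 0.1]
grip_width: 0.277
grasp_force: 0.5
```

```bash
python3 look.py;  python3 -c "
from sim import *
sim(487,-123,29.6,23.7,[(5,9,0),(5,9,0),(5,8,2),(5,8,3),(5,5,0)])"
```

```text
7.8833 [ 0.48712289 -0.12398786  0.01828932] [-0.94690401 -0.34116393  0.11199056]
(283, 248, 10, 10) [0.5048671  0.10884677 0.011     ]
(351, 190, 15, 14) [ 0.68363758 -0.09878565  0.011     ]
(387, 268, 18, 17) [ 0.68155343 -0.09785257  0.011     ]
(5, 9, 0) tcp 526 -101 h 29.6 ring 547 -89
(5, 9, 0) tcp 565 -79 h 29.6 ring 586 -67
(5, 8, 2) tcp 601 -61 h 19.6 ring 624 -53
(5, 8, 3) tcp 640 -52 h 4.6 ring 664 -50
(5, 5, 0) tcp 665 -50 h 4.6 ring 689 -48
```

apply_moves:
  rows:
    - {"x":9,"y":0,"z":0,"ax":0,"ay":0,"az":0,"gripper":0.72}
    - {"x":9,"y":0,"z":0,"ax":0,"ay":0,"az":0,"gripper":0.72}
    - {"x":9,"y":0,"z":0,"ax":0,"ay":0,"az":0,"gripper":0.72}
    - {"x":9,"y":0,"z":0,"ax":0,"ay":0,"az":0,"gripper":0.72}
    - {"x":9,"y":0,"z":0,"ax":0,"ay":0,"az":0,"gripper":0.72}

```text
clock: 8.4
position: [0.5264, -0.1021, 0.0183]
ee_rot: [0.968, 0.252, 0.0, -0.0]
ft_force: [-0.4, -1.3, -0.6]
grip_width: 0.28
grasp_force: 0.1
```

```bash
python3 look.py
```

```text
8.4 [ 0.52639487 -0.10205155  0.01829455] [-0.44088331 -1.27950216 -0.5516397 ]
(283, 248, 10, 9) [0.50567471 0.10853303 0.011     ]
(351, 190, 15, 14) [ 0.68415117 -0.09900094  0.011     ]
(387, 268, 18, 17) [ 0.68155343 -0.09785257  0.011     ]
(299, 218, 11, 14) [0.50177017 0.10846247 0.011     ]
```

```bash
python3 - <<'E'
from h import *
t,s=camera("top"),camera("side")
a=cv2.resize(t["color"][180:290,270:410],(400,314),interpolation=cv2.INTER_CUBIC);b=cv2.resize(s["color"][210:320,260:400],(400,314),interpolation=cv2.INTER_CUBIC)
x=np.hstack([a,b])[:,:,::-1].astype(float)
cv2.imwrite("pics/d2.png",np.uint8(255*(x/255)**.6))
E
```

```text
(no output)
```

View pics/d2.png

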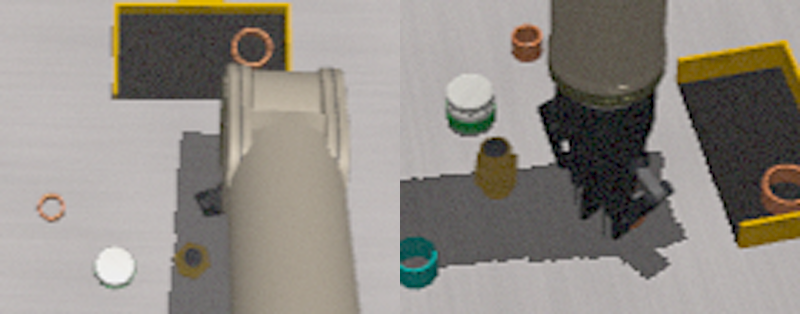

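The crop shows a bit of the medium ring just ahead of the fingers, at (638,222) in the right half. The union, the tin and the small ring are in place, and the large ring is inside the bay.

apply_moves:
  rows:
    - {"x":9,"y":0,"z":0,"ax":0,"ay":0,"az":0,"gripper":0.72}
    - {"x":9,"y":0,"z":0,"ax":0,"ay":0,"az":0,"gripper":0.72}
    - {"x":9,"y":0,"z":0,"ax":0,"ay":0,"az":0,"gripper":0.72}
    - {"x":9,"y":0,"z":0,"ax":0,"ay":0,"az":0,"gripper":0.72}
    - {"x":9,"y":0,"z":0,"ax":0,"ay":0,"az":0,"gripper":0.72}

```text
clock: 9.02
position: [0.5658, -0.08, 0.0183]
ee_rot: [0.968, 0.252, 0.0, -0.0]
ft_force: [-0.1, -0.2, 0.3]
grip_width: 0.284
grasp_force: 0.1
```

apply_moves:
  rows:
    - {"x":8,"y":0,"z":0,"ax":0,"ay":0,"az":0,"gripper":0.72}
    - {"x":8,"y":0,"z":0,"ax":0,"ay":0,"az":2,"gripper":0.72}
    - {"x":8,"y":0,"z":0,"ax":0,"ay":0,"az":2,"gripper":0.72}
    - {"x":8,"y":0,"z":0,"ax":0,"ay":0,"az":2,"gripper":0.72}
    - {"x":8,"y":0,"z":0,"ax":0,"ay":0,"az":3,"gripper":0.72}

```text
clock: 9.43
position: [0.6012, -0.0622, 0.0183]
ee_rot: [0.985, 0.175, -0.0, -0.0]
ft_force: [-0.1, -0.3, 0.3]
grip_width: 0.282
grasp_force: 0.3
```

```bash
python3 look.py;  python3 -c "
from sim import *
sim(601,-60,20.6,23.7,[(5,8,3),(5,5,0)])"
```

```text
9.4333 [ 0.60119684 -0.06215253  0.01826309] [-0.0963833  -0.34906503  0.31658883]
(283, 248, 10, 9) [0.50567471 0.10853303 0.011     ]
(387, 268, 18, 17) [ 0.68155343 -0.09785257  0.011     ]
(299, 218, 11, 14) [0.50177017 0.10846247 0.011     ]
(5, 8, 3) tcp 640 -50 h 5.6 ring 663 -48
(5, 5, 0) tcp 664 -48 h 5.6 ring 688 -45
```

apply_moves:
  rows:
    - {"x":8,"y":0,"z":0,"ax":0,"ay":0,"az":2,"gripper":0.72}
    - {"x":8,"y":0,"z":0,"ax":0,"ay":0,"az":3,"gripper":0.72}
    - {"x":8,"y":0,"z":0,"ax":0,"ay":0,"az":3,"gripper":0.72}
    - {"x":8,"y":0,"z":0,"ax":0,"ay":0,"az":3,"gripper":0.72}
    - {"x":8,"y":0,"z":0,"ax":0,"ay":0,"az":3,"gripper":0.72}

```text
clock: 9.95
position: [0.6391, -0.0523, 0.0182]
ee_rot: [0.999, 0.054, -0.0, 0.0]
ft_force: [-0.7, -0.3, -0.0]
grip_width: 0.279
grasp_force: 0.1
```

apply_moves:
  rows:
    - {"x":5,"y":0,"z":0,"ax":0,"ay":0,"az":0,"gripper":0.72}
    - {"x":4,"y":0,"z":0,"ax":0,"ay":0,"az":0,"gripper":0.72}
    - {"x":3,"y":0,"z":0,"ax":0,"ay":0,"az":0,"gripper":0.72}
    - {"x":1,"y":0,"z":0,"ax":0,"ay":0,"az":0,"gripper":0.72}
    - {"x":-4,"y":0,"z":0,"ax":0,"ay":0,"az":0,"gripper":0.72}

```text
clock: 10.37
position: [0.6483, -0.0514, 0.0183]
ee_rot: [0.999, 0.055, 0.0, -0.0]
ft_force: [0.2, -0.2, -0.3]
grip_width: 0.28
grasp_force: 0.0
```

apply_moves:
  rows:
    - {"x":-15,"y":0,"z":0,"ax":0,"ay":0,"az":0,"gripper":0.72}
    - {"x":-20,"y":0,"z":0,"ax":0,"ay":0,"az":0,"gripper":0.72}
    - {"x":-15,"y":0,"z":-25,"ax":0,"ay":0,"az":0,"gripper":0.72}
    - {"x":0,"y":0,"z":-35,"ax":0,"ay":0,"az":0,"gripper":0.72}
    - {"x":0,"y":0,"z":-35,"ax":0,"ay":0,"az":0,"gripper":0.72}

```text
clock: 10.78
position: [0.5961, -0.0573, 0.1137]
ee_rot: [0.999, 0.054, -0.001, 0.0]
ft_force: [2.0, 0.3, 0.0]
grip_width: 0.281
grasp_force: 0.0
```

```bash
python3 look.py
```

```text
10.7833 [ 0.59607562 -0.05727346  0.11368298] [2.00042303 0.27036322 0.00979616]
(283, 248, 10, 9) [0.50567471 0.10853303 0.011     ]
(380, 252, 25, 33) [ 0.68015435 -0.07184412  0.011     ]
(299, 218, 11, 14) [0.50177017 0.10846247 0.011     ]
```

apply_moves:
  rows:
    - {"x":-17,"y":-35,"z":0,"ax":0,"ay":0,"az":0,"gripper":0.79}
    - {"x":-17,"y":-35,"z":0,"ax":0,"ay":0,"az":0,"gripper":0.79}
    - {"x":-17,"y":-35,"z":0,"ax":0,"ay":0,"az":0,"gripper":0.79}
    - {"x":-17,"y":-35,"z":0,"ax":0,"ay":0,"az":0,"gripper":0.79}
    - {"x":-17,"y":-35,"z":0,"ax":0,"ay":0,"az":0,"gripper":0.79}

```text
clock: 11.3
position: [0.4932, 0.1089, 0.1131]
ee_rot: [0.999, 0.054, 0.0, 0.0]
ft_force: [1.3, 0.9, 0.9]
grip_width: 0.211
grasp_force: 0.0
```

apply_moves:
  rows:
    - {"x":-17,"y":-35,"z":0,"ax":0,"ay":0,"az":0,"gripper":0.79}
    - {"x":0,"y":0,"z":0,"ax":0,"ay":0,"az":-7,"gripper":0.79}
    - {"x":0,"y":0,"z":0,"ax":0,"ay":0,"az":-7,"gripper":0.79}
    - {"x":0,"y":0,"z":0,"ax":0,"ay":0,"az":-7,"gripper":0.79}
    - {"x":0,"y":0,"z":0,"ax":0,"ay":0,"az":-7,"gripper":0.79}

```text
clock: 11.72
position: [0.4737, 0.1409, 0.1131]
ee_rot: [0.955, 0.297, 0.0, 0.0]
ft_force: [-0.7, 0.4, -0.1]
grip_width: 0.208
grasp_force: 0.0
```

apply_moves:
  rows:
    - {"x":0,"y":0,"z":0,"ax":0,"ay":0,"az":-7,"gripper":0.79}
    - {"x":0,"y":0,"z":0,"ax":0,"ay":0,"az":-7,"gripper":0.79}
    - {"x":0,"y":0,"z":0,"ax":0,"ay":0,"az":-7,"gripper":0.79}
    - {"x":0,"y":0,"z":0,"ax":0,"ay":0,"az":-7,"gripper":0.79}
    - {"x":0,"y":0,"z":0,"ax":0,"ay":0,"az":-7,"gripper":0.79}

```text
clock: 12.13
position: [0.4738, 0.1406, 0.113]
ee_rot: [0.821, 0.57, -0.0, 0.0]
ft_force: [-0.0, -0.0, -0.4]
grip_width: 0.212
grasp_force: 0.0
```

apply_moves:
  rows:
    - {"x":0,"y":0,"z":0,"ax":0,"ay":0,"az":-7,"gripper":0.79}
    - {"x":0,"y":0,"z":0,"ax":0,"ay":0,"az":-7,"gripper":0.79}
    - {"x":0,"y":0,"z":0,"ax":0,"ay":0,"az":-7,"gripper":0.79}
    - {"x":0,"y":0,"z":0,"ax":0,"ay":0,"az":-7,"gripper":0.79}
    - {"x":0,"y":0,"z":0,"ax":0,"ay":0,"az":-7,"gripper":0.79}

```text
clock: 12.55
position: [0.4738, 0.1406, 0.113]
ee_rot: [0.612, 0.791, -0.0, 0.0]
ft_force: [-0.2, 0.8, 0.4]
grip_width: 0.212
grasp_force: 0.0
```

apply_moves:
  rows:
    - {"x":0,"y":0,"z":0,"ax":0,"ay":0,"az":-7,"gripper":0.79}
    - {"x":0,"y":0,"z":0,"ax":0,"ay":0,"az":-7,"gripper":0.79}
    - {"x":0,"y":0,"z":0,"ax":0,"ay":0,"az":-7,"gripper":0.79}
    - {"x":0,"y":0,"z":0,"ax":0,"ay":0,"az":-7,"gripper":0.79}
    - {"x":0,"y":0,"z":0,"ax":0,"ay":0,"az":0,"gripper":0.79}

```text
clock: 12.97
position: [0.4738, 0.1406, 0.113]
ee_rot: [0.402, 0.915, -0.0, 0.0]
ft_force: [-0.5, -0.4, -0.6]
grip_width: 0.207
grasp_force: 0.0
```

```bash
python3 - <<'E'
from h import *
from scipy.spatial.transform import Rotation as R
o=get_obs();M=R.from_quat(o["ee_rot"]).as_matrix();p=o["position"]
print(p,M[:,0],np.degrees(np.arctan2(M[1,0],M[0,0])),M.T@(np.array([.505,.1085,.018])-p),o["joint_pos"])
E
python3 look.py; python3 -c "
from sim import *
sim(472,140,-45,21.7,[(5,5,0),(5,9,0),(5,9,0),(5,8,-4.5),(5,8,-4.5),(5,3,0)])"
```

```text
[0.4738164  0.14056579 0.11297331] [-6.76131395e-01  7.36781024e-01 -2.44707842e-04] 132.5420728433714 [-0.04468643  0.00133394  0.09498371] [ 0.10477991  0.20778546 -0.52960244  1.92853724  0.12180541  1.03665551
  0.26483399]
12.9667 [0.4738164  0.14056579 0.11297331] [-0.49235355 -0.44301795 -0.56597209]
(335, 192, 12, 13) [ 0.67692178 -0.04579939  0.011     ]
(351, 190, 15, 14) [ 0.68348551 -0.09897491  0.011     ]
(387, 268, 18, 17) [ 0.68136998 -0.09680583  0.011     ]
(379, 252, 16, 16) [ 0.67537328 -0.04454121  0.011     ]
(298, 218, 12, 14) [0.50318874 0.10834718 0.011     ]
(5, 5, 0) tcp 490 122 h -45 ring 505 107
(5, 9, 0) tcp 521 91 h -45 ring 537 75
(5, 9, 0) tcp 553 59 h -45 ring 569 43
(5, 8, -4.5) tcp 585 35 h -22.5 ring 606 27
(5, 8, -4.5) tcp 624 26 h 0.0 ring 646 26
(5, 3, 0) tcp 639 26 h 0.0 ring 661 26
```

apply_moves:
  rows:
    - {"x":0,"y":1,"z":20,"ax":0,"ay":0,"az":0,"gripper":0.79}
    - {"x":0,"y":0,"z":30,"ax":0,"ay":0,"az":0,"gripper":0.79}
    - {"x":0,"y":0,"z":30,"ax":0,"ay":0,"az":0,"gripper":0.79}
    - {"x":0,"y":0,"z":15,"ax":0,"ay":0,"az":0,"gripper":0.79}
    - {"x":-4,"y":0,"z":0,"ax":0,"ay":0,"az":0,"gripper":0.79}

```text
clock: 13.48
position: [0.4748, 0.1384, 0.0151]
ee_rot: [0.406, 0.914, -0.002, -0.002]
ft_force: [-1.9, -0.1, 0.2]
grip_width: 0.211
grasp_force: 0.0
```

apply_moves:
  rows:
    - {"x":-5,"y":0,"z":0,"ax":0,"ay":0,"az":0,"gripper":0.79}
    - {"x":-5,"y":0,"z":0,"ax":0,"ay":0,"az":0,"gripper":0.79}
    - {"x":-4,"y":0,"z":0,"ax":0,"ay":0,"az":0,"gripper":0.79}
    - {"x":-4,"y":0,"z":0,"ax":0,"ay":0,"az":0,"gripper":0.79}
    - {"x":-6,"y":0,"z":0,"ax":0,"ay":0,"az":0,"gripper":0.79}

```text
clock: 13.9
position: [0.4946, 0.1208, 0.0192]
ee_rot: [0.405, 0.914, 0.0, 0.001]
ft_force: [-1.1, 0.1, -0.4]
grip_width: 0.213
grasp_force: 0.1
```

apply_moves:
  rows:
    - {"x":-8,"y":0,"z":0,"ax":0,"ay":0,"az":0,"gripper":0.79}
    - {"x":-8,"y":0,"z":0,"ax":0,"ay":0,"az":0,"gripper":0.79}
    - {"x":-8,"y":0,"z":0,"ax":0,"ay":0,"az":0,"gripper":0.79}
    - {"x":-8,"y":0,"z":0,"ax":0,"ay":0,"az":0,"gripper":0.79}
    - {"x":-8,"y":0,"z":0,"ax":0,"ay":0,"az":0,"gripper":0.79}

```text
clock: 14.32
position: [0.5213, 0.0905, 0.0183]
ee_rot: [0.405, 0.914, -0.0, 0.0]
ft_force: [0.3, -0.1, -0.4]
grip_width: 0.211
grasp_force: 0.3
```

```bash
python3 look.py; python3 -c "
from sim import *
sim(473.8+.676*68+.7,140.5-.737*68+.7,-47.5,21.7,[(5,8,0),(3,8,0),(5,8,-4.5),(5,8,-4.5),(5,3,0)])"
```

```text
14.3167 [0.52125635 0.09049986 0.01828877] [ 0.26196098 -0.07238279 -0.39715345]
(335, 192, 12, 13) [ 0.67692178 -0.04579939  0.011     ]
(351, 190, 15, 14) [ 0.68363758 -0.09878565  0.011     ]
(379, 252, 26, 33) [ 0.68015435 -0.07184412  0.011     ]
(5, 8, 0) tcp 547 62 h -47.5 ring 562 46
(3, 8, 0) tcp 564 44 h -47.5 ring 578 28
(5, 8, -4.5) tcp 595 19 h -25.0 ring 614 10
(5, 8, -4.5) tcp 633 8 h -2.5 ring 655 7
(5, 3, 0) tcp 648 8 h -2.5 ring 670 7
```

apply_moves:
  rows:
    - {"x":-8,"y":0,"z":0,"ax":0,"ay":0,"az":0,"gripper":0.79}
    - {"x":-8,"y":0,"z":0,"ax":0,"ay":0,"az":0,"gripper":0.79}
    - {"x":-8,"y":0,"z":0,"ax":0,"ay":0,"az":0,"gripper":0.79}
    - {"x":-8,"y":0,"z":0,"ax":0,"ay":0,"az":0,"gripper":0.79}
    - {"x":-8,"y":0,"z":0,"ax":0,"ay":0,"az":0,"gripper":0.79}

```text
clock: 14.83
position: [0.5481, 0.0609, 0.0183]
ee_rot: [0.405, 0.914, -0.0, 0.0]
ft_force: [-0.5, 0.2, -0.3]
grip_width: 0.21
grasp_force: 0.1
```

```bash
python3 look.py; python3 - <<'E'
from h import *
t,s=camera("top"),camera("side")
a=cv2.resize(t["color"][180:290,270:410],(400,314),interpolation=cv2.INTER_CUBIC);b=cv2.resize(s["color"][190:300,280:420],(400,314),interpolation=cv2.INTER_CUBIC)
x=np.hstack([a,b])[:,:,::-1].astype(float)
cv2.imwrite("pics/d3.png",np.uint8(255*(x/255)**.5))
E
```

```text
14.8333 [0.54809567 0.06085997 0.01827777] [-0.5070462   0.17159224 -0.26307179]
(335, 192, 12, 13) [ 0.67725494 -0.04591211  0.011     ]
(351, 190, 15, 14) [ 0.68369095 -0.09880804  0.011     ]
(379, 252, 26, 33) [ 0.68015435 -0.07184412  0.011     ]
(328, 233, 4, 3) [0.55901429 0.06179462 0.011     ]
```

View pics/d3.png

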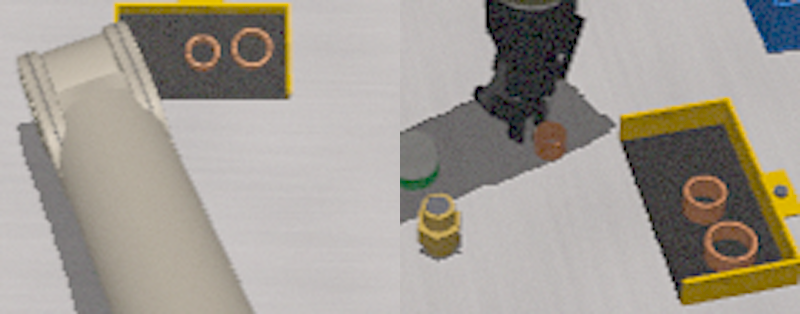

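The crop shows the small ring just ahead of the fingertips, at (550,140) in the right half. The two larger rings are inside the bay.

apply_moves:
  rows:
    - {"x":-8,"y":0,"z":0,"ax":0,"ay":0,"az":0,"gripper":0.79}
    - {"x":-8,"y":0,"z":0,"ax":0,"ay":0,"az":0,"gripper":0.79}
    - {"x":-8,"y":0,"z":0,"ax":0,"ay":0,"az":0,"gripper":0.79}
    - {"x":-8,"y":0,"z":0,"ax":0,"ay":0,"az":-4.5,"gripper":0.79}
    - {"x":-8,"y":0,"z":0,"ax":0,"ay":0,"az":-4.5,"gripper":0.79}

```text
clock: 15.45
position: [0.5755, 0.0314, 0.0183]
ee_rot: [0.331, 0.944, -0.0, 0.0]
ft_force: [-0.3, -0.2, 0.3]
grip_width: 0.208
grasp_force: 0.1
```

apply_moves:
  rows:
    - {"x":-8,"y":0,"z":0,"ax":0,"ay":0,"az":-4.5,"gripper":0.79}
    - {"x":-8,"y":0,"z":0,"ax":0,"ay":0,"az":-4.5,"gripper":0.79}
    - {"x":-8,"y":0,"z":0,"ax":0,"ay":0,"az":-4.5,"gripper":0.79}
    - {"x":-8,"y":0,"z":0,"ax":0,"ay":0,"az":-4.5,"gripper":0.79}
    - {"x":-8,"y":0,"z":0,"ax":0,"ay":0,"az":-4.5,"gripper":0.79}

```text
clock: 15.87
position: [0.61, 0.0114, 0.0183]
ee_rot: [0.14, 0.99, -0.0, 0.0]
ft_force: [0.2, -0.1, -0.0]
grip_width: 0.212
grasp_force: 0.2
```

```bash
python3 look.py
```

```text
15.8667 [0.60999339 0.01137847 0.01825286] [ 0.21882059 -0.1238697  -0.04750559]
(351, 190, 15, 14) [ 0.68363758 -0.09878565  0.011     ]
(379, 251, 26, 34) [ 0.68015435 -0.07184412  0.011     ]
(361, 240, 7, 13) [0.63243205 0.00762768 0.011     ]
```

apply_moves:
  rows:
    - {"x":-8,"y":0,"z":0,"ax":0,"ay":0,"az":-4,"gripper":0.79}
    - {"x":-8,"y":0,"z":0,"ax":0,"ay":0,"az":-4,"gripper":0.79}
    - {"x":-7,"y":0,"z":0,"ax":0,"ay":0,"az":-4,"gripper":0.79}
    - {"x":-6,"y":0,"z":0,"ax":0,"ay":0,"az":-4,"gripper":0.79}
    - {"x":-5,"y":0,"z":0,"ax":0,"ay":0,"az":0,"gripper":0.79}

```text
clock: 16.38
position: [0.6429, 0.0068, 0.0181]
ee_rot: [0.003, 1.0, -0.0, -0.0]
ft_force: [0.3, -0.3, 1.0]
grip_width: 0.209
grasp_force: 0.2
```

apply_moves:
  rows:
    - {"x":-4,"y":0,"z":0,"ax":0,"ay":0,"az":0,"gripper":0.79}
    - {"x":-3,"y":0,"z":0,"ax":0,"ay":0,"az":0,"gripper":0.79}
    - {"x":-1,"y":0,"z":0,"ax":0,"ay":0,"az":0,"gripper":0.79}
    - {"x":0,"y":0,"z":0,"ax":0,"ay":0,"az":0,"gripper":0.79}
    - {"x":4,"y":0,"z":0,"ax":0,"ay":0,"az":0,"gripper":0.79}

```text
clock: 16.8
position: [0.6469, 0.0074, 0.0183]
ee_rot: [0.003, 1.0, 0.0, 0.0]
ft_force: [-0.3, -0.3, 0.5]
grip_width: 0.208
grasp_force: 0.0
```

apply_moves:
  rows:
    - {"x":15,"y":0,"z":0,"ax":0,"ay":0,"az":0,"gripper":0.79}
    - {"x":20,"y":0,"z":0,"ax":0,"ay":0,"az":0,"gripper":0.79}
    - {"x":15,"y":0,"z":-25,"ax":0,"ay":0,"az":0,"gripper":0.79}
    - {"x":0,"y":0,"z":-35,"ax":0,"ay":0,"az":0,"gripper":0.79}
    - {"x":0,"y":0,"z":-35,"ax":0,"ay":0,"az":0,"gripper":0.79}

```text
clock: 17.22
position: [0.5946, 0.0074, 0.1137]
ee_rot: [0.003, 1.0, -0.0, -0.001]
ft_force: [1.6, -0.7, -0.2]
grip_width: 0.21
grasp_force: 0.0
```

apply_moves:
  rows:
    - {"x":30,"y":20,"z":-20,"ax":0,"ay":0,"az":0,"gripper":0.79}
    - {"x":30,"y":20,"z":-20,"ax":0,"ay":0,"az":0,"gripper":0.79}
    - {"x":20,"y":30,"z":-10,"ax":0,"ay":0,"az":0,"gripper":0.79}
    - {"x":0,"y":35,"z":0,"ax":0,"ay":0,"az":0,"gripper":0.79}
    - {"x":0,"y":30,"z":0,"ax":0,"ay":0,"az":0,"gripper":0.79}

```text
clock: 17.63
position: [0.5164, 0.1444, 0.1647]
ee_rot: [0.003, 1.0, -0.001, 0.001]
ft_force: [1.0, 0.0, 0.1]
grip_width: 0.209
grasp_force: 0.0
```

```bash
python3 look.py; python3 - <<'E'
from h import *
t,s=camera("top"),camera("side")
a=cv2.resize(t["color"][170:320,260:420],(400,375),interpolation=cv2.INTER_CUBIC);b=cv2.resize(s["color"][210:360,250:410],(400,375),interpolation=cv2.INTER_CUBIC)
cv2.imwrite("pics/d4.png",np.hstack([a,b])[:,:,::-1])
E
```

```text
17.6333 [0.51643943 0.14436283 0.16469979] [1.02620225 0.02652296 0.1380117 ]
(317, 194, 10, 10) [0.67406473 0.01013406 0.011     ]
(335, 192, 12, 13) [ 0.67703866 -0.04583894  0.011     ]
(351, 190, 15, 14) [ 0.68369095 -0.09880804  0.011     ]
(379, 252, 26, 33) [ 0.68015435 -0.07184412  0.011     ]
(373, 237, 12, 13) [0.67147379 0.01060463 0.011     ]
```

View pics/d4.png

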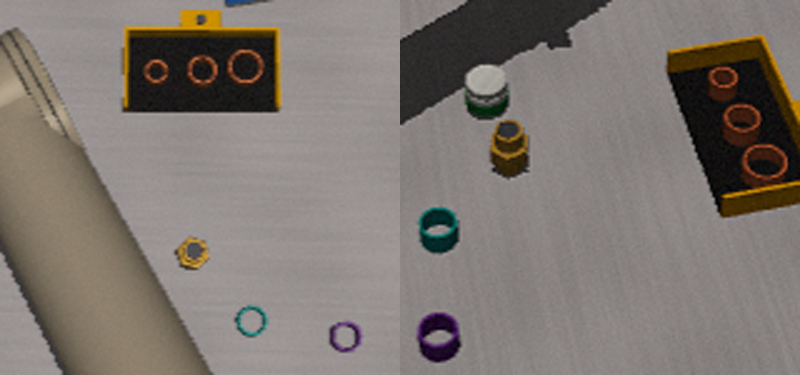

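All three rings stand fully inside the bay, at (157,70), (202,69) and (246,67) in the left half. The union, tin and both look-alikes are where they were, and the robot touches nothing.

```bash
python3 -c "
from workcell import *
print(hand_in())"
```

```text
the job is handed in; nothing more can be done
None
```

I swept all three copper rings gently into the yellow bay, all fully inside in the last pictures, left everything else where it stood, and handed the job in with about 18 s on the clock.

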